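Stow the label tape in the latched catering drawer

TASK

Pack the label tape for the road: free the sprung catch of the small catering drawer box by its red trigger, pull the drawer fully out by its bar handle, lift the roll of tape up off its spindle and lay it flat in the drawer without dropping it. Then push the drawer gently home, without slamming it, until its hook has dropped behind the keeper again, and leave the other things on the worktop where they are.

Things in the scene. Friction and masses are not known exactly. Their poses are not given: they have to be found in the camera images.
- drawer_box: Grey painted steel-edged catering drawer box, fixed to the worktop, 210 deep (x) x 220 wide (y) x 115 high; origin at the centre of its underside. Its front faces along its own -x, where its one drawer slides out. A dark steel hook, carried by the drawer front, lies on the box's top edge at y = -80 mm; it rises to 137 mm above the worktop (160 mm when up).
- handle_bar (a point): Middle of the drawer's bar handle, axes as the box's (x points into the box); moves with the drawer. A dark round rod 12 mm thick along y, 132 mm long, its axis 59 mm in front of the drawer's front panel and 85 mm above the worktop (box top 115 mm); posts at y = +-60 mm carry it. Pinch it from above together with the red trigger plate behind it.
- trigger_plate (a point): Centre of the red trigger plate between bar and front panel, axes as the box's. Plate 6 mm thick (x), 80 wide, 30 high (70 to 100 mm above the worktop); its back is 25 mm behind the bar's axis, 31 mm over bar and plate together, and 34 mm from the panel, room for a finger. Squeezed towards the bar it moves 12 mm against 4 to 8 N (grip with 25 N or more); springs back when let go.
- keeper_bar (a point): Centre of the fixed steel keeper bar on the box's top (6 mm deep, 7 high, 30 wide) that the hook's tooth stands behind. A lip on the tooth reaches 4 mm forward under the bar: while the buffers hold the drawer outward the lip locks the hook, and no squeezing or pulling frees it. The drawer must be leant inward nearly to its inner stop before and while the trigger is squeezed; then it runs free.
- hook (a joint): Angle of the hook in rad: 0 down, 0.36 fully up. Only the trigger lifts it (30 rad per m of plate travel); it is sprung down. On closing it rides up over the keeper on a ramp by itself (about 6 N of push) and drops behind the bar when the drawer is pressed right in (16 to 20 N). Pressed less far, it stays up on the keeper and the drawer is not caught.
- drawer (a joint): Opening in m: 0 shut and caught, 0.16 fully out at its stop. 0.8 kg, friction about 2 N. Near shut, rubber buffers at the back press the drawer outward: 4 N at 0, rising to 14 N at -0.0065, the hard inner stop. The hook is unlocked from about -0.0045 inward. A caught drawer, let go, comes back to 0.
- drawer_floor (a point): Point on the drawer's inside floor, on its middle line, 80 mm behind the front panel, 18 mm above the worktop; axes as the box's; moves with the drawer. The tub is 184 mm long (x), 182 wide, its walls 40 mm high; the panel rises to 113 mm above the worktop. Fully out, 160 mm lie open from above, but for the hook: 14 mm wide at y = -80 mm, 62 mm long, 116 mm up. Lay the tape here.
- tape: Roll of cream label tape, a ring 104 mm across and 25 mm high with a 76 mm hole (the wall is 13 mm thick); origin at the centre of its underside, z along its axis. It lies flat round the spindle, not always centred; grip its wall from above with one finger in the hole. About 0.08 kg.
- tape_stand: Heavy spindle stand, fixed to the worktop: a round foot 108 mm across and 12 mm high, on which the tape lies, with an upright steel post 10 mm thick in the middle whose top is 50 mm above the worktop. Origin at the centre of its underside.
- marker: Blue and white marker pen lying on the worktop, 135 x 17 x 16 mm; a bystander. Origin under its centre.
- timer: White kitchen timer lying flat on the back of the box's top, 78 x 52 x 14 mm; a bystander. Origin under its centre.
- spice_jar: Small glass spice jar with a clear cap, 44 mm across, 109 mm high; a bystander. Origin under its centre.
There are look-alikes about, which are no part of the job. Leave any pink or yellow look-alike of the tape alone.

How it is judged:
By the outcome, as a careful person would: the job done as asked, in the order asked, and still so for the second after the job is handed in, with the robot touching nothing.
It also fails if it takes over 62 s, if anything falls off the work surface, if the arm or the gripper's body presses on something with over 40 N, if the wrist force passes 120 N, or if a joint passes its speed limit or range.

ROBOT

A 6-joint arm with a two-finger parallel gripper is mounted at the origin on a cart in front of the work surface, level with it; the furniture and walls round the work are solid. World frame = base frame: x ahead of the robot, y to its left, z up, the work surface at z = 0. Lengths are in m, angles in rad, forces in N, time in s.
With the tool pointing down it reaches from about 0.375 to 0.9 m from the base axis. Payload 3.1 kg.
Tool frame: the origin (TCP) lies midway between the tips of the shut fingers; the grasp point (between the pads) lies 19 mm behind it (manip.pinch_z is the distance from the TCP to the grasp point, in m); z points along the fingers, y is the line along which they close (so a half turn about z gives the same grasp; the last joint's range is limited). The gripper opens to 85 mm and grips with 20 to 120 N. Pads are 22 mm wide; open, the fingers measure 114 mm over their backs; the gripper's body (76 mm by 85 mm) begins 54 mm behind the grasp point. The pads swing forward as they close: fully open they stand 13 mm farther back than shut.
Start: joints at [-1.423, 0.527, 1.433, -0, 1.181, -0.178], TCP at [0.2, -0.592, 0.231] pointing down, gripper open.
Joint ranges: [-3.08, 3.08], [-0.75, 2.2], [0.22, 2.44], [-1.43, 4.57], [0, 2.65], [-2.85, 2.85]. Speed limits (rad/s): [2.79, 2.79, 3.14, 3.14, 3.14, 3.14].

INTERFACE

Orientations are given as a rotation vector (axis times angle).
In Python, from cell import manip, read_camera, calibration, job, models gives the robot as it stands.
- The arm moves only by the tool arm_command, never from a script. Its argument "moves" is a list of rows, each an object with "offset": the shift along the tool's x, y, z in m, a list of three; "twist": the turn, a rotation vector about the tool's x, y, z in degrees, a list of three. A call has 1 to 12 rows; each row shifts and turns the commanded pose from where the row before left it, along the tool's axes as they then stand; what a row does not reach is not made up. A row lasts 1/12 s, in which the tool goes at most 41.7 mm and 7.16 degrees, less where a joint would pass 70% of its speed; a pose out of reach is approached as far as the arm can. A call with a gripper value outside its range is refused whole. "grip" is the closure, from 0 (fully open) to 1 (shut), set as the call begins (left out, the last holds). The fingers move at their own pace and stop on an object; the grip force is fixed at half the most. Time passes only in rows, so rows that do not move let the fingers close. It gives the time, the measured TCP pose, the force, the opening and the grip force at its end, in the units of the state.
- manip.get_state(): the state, without advancing time (a new reading comes with each control period).
- read_camera(name): name is "scene" or "top" or "wrist"; returns the picture (420x560x3 uint8, red, green, blue); there is no depth.
- calibration(name): a dict with "K" (3x3 intrinsics, pixels), "T" (4x4, takes a point from camera to world coordinates); the wrist camera has in their place "T_tool_cam" (4x4, takes a point from camera to tool coordinates, whose origin is the TCP and whose axes are the flange's). Camera axes: x right, y down, z forward; pixel columns grow to the right and rows downward; lengths in m; the calibration is good to about 2 mm. A picture is of the moment at which its call begins: read the wrist's pose just before it. calibration takes no time and is no camera call.
- job.sign_off(): hands the job in; it is judged then, once.
Trained networks look in the newest picture that a camera, given by its name, has taken for a name from the list of things; names that differ only in an ending like _2 or _b are one class to them, and where a whole thing is asked for, a point or a joint stands for the part that bears it (a point fixed in the world has none). Each returns a list of dicts, best first, with "score" (0 to 1); they miss things now and then, are a little off and sometimes report something else, mostly with a low value. They report only what shows in the picture. A call takes as long as a camera call. They do not tell look-alikes from the thing itself.
- models.cut_out(camera, target): "mask" (420x560 bool, what is visible of it) and "rect" ([left, top, right, bottom] in pixels, round what is visible of it).
- models.pinpoint(camera, target): "xy" ([column, row] in pixels: a listed point, or the origin of a listed thing).
The state is a dict: "clock": time; "qpos": joint angles; "dq": joint speeds; "tau": joint torques, N m; "tcp_pos": TCP position; "tcp_rot": TCP orientation; "ft_force": force on the tool from outside, world axes, zero at the start; "moment": the same for the moment, N m; "grip_width": finger opening in m; "gripper_force": force on a finger pad.
Only numpy, scipy, OpenCV 4.12 (cv2) and the standard library are available. Lean on these libraries where they do the work, as an engineer would, in place of code of your own. Each camera call takes 0.05 s, during which the arm holds its last target. There are 200 camera calls.

## Working session

There is one attempt and no reset: what is moved stays moved. The work goes in short steps, Python scripts to look and compute and a tool call to move; the robot and the scene stay as the last step left them, time stands still between calls to the robot, and variables do not carry over. Pictures are saved under pics/ and viewed, at most 10 in all, crops included, and the job is handed in when it is done.

Besides the shell and the picture viewer there is one more tool, called as name(argument=value, ...), one argument or row to a line, values as JSON. arm_command: Moves the arm, as the interface text tells. Its arguments: {"type":"object","properties":{"moves":{"type":"array","items":{"type":"object","properties":{"offset":{"type":"array","items":{"type":"number"}},"twist":{"type":"array","items":{"type":"number"}}}}},"grip":{"type":"number"}},"required":["moves"]}

```bash
mkdir -p pics; ls
cat > h.py <<'E'
import numpy as np, cv2
from scipy.spatial.transform import Rotation as R
from cell import manip, read_camera, calibration, job, models
def snap(n,f=None):
    s=manip.get_state(); im=read_camera(n)
    if f: cv2.imwrite('pics/'+f,im[:,:,::-1])
    return s,im
def ray(n,px,s=None):
    c=calibration(n); K=np.array(c['K'])
    if n=='wrist':
        T=np.eye(4);T[:3,:3]=R.from_rotvec(s['tcp_rot']).as_matrix();T[:3,3]=s['tcp_pos'];T=T@np.array(c['T_tool_cam'])
    else: T=np.array(c['T'])
    d=T[:3,:3]@np.linalg.solve(K,[px[0],px[1],1.]); return T[:3,3],d
def atz(n,px,z,s=None):
    o,d=ray(n,px,s); return o+d*(z-o[2])/d[2]
E
python3 - <<'E'
from h import *
ims=[]
Z=dict(drawer_box=0,handle_bar=.085,trigger_plate=.085,keeper_bar=.1185,tape=.012,tape_stand=0,marker=0,timer=.115,spice_jar=0,drawer_floor=.018)
for n in('top','scene'):
    s,im=snap(n,n+'0.png')
    for k,z in Z.items():
        for r in models.pinpoint(n,k)[:3]: print(n,k,round(r['score'],2),np.round(r['xy']),np.round(atz(n,r['xy'],z),3))
print({k:np.round(v,3) for k,v in manip.get_state().items()}, manip.pinch_z)
print(calibration('wrist'))
E
```

```text
pics
top drawer_box 0.7 [158. 188.] [0.597 0.112 0.   ]
top drawer_box 0.66 [318. 232.] [ 0.475 -0.37   0.   ]
top drawer_box 0.64 [179. 162.] [0.677 0.053 0.   ]
top handle_bar 0.69 [208. 198.] [ 0.561 -0.05   0.085]
top trigger_plate 0.57 [203. 196.] [ 0.569 -0.036  0.085]
top trigger_plate 0.3 [133. 164.] [0.656 0.165 0.085]
top tape 0.79 [429. 251.] [ 0.422 -0.695  0.012]
top tape 0.76 [320. 230.] [ 0.478 -0.374  0.012]
top tape 0.65 [361. 255.] [ 0.408 -0.496  0.012]
top tape_stand 0.7 [312. 226.] [ 0.491 -0.353  0.   ]
top marker 0.54 [161. 263.] [0.373 0.096 0.   ]
top marker 0.2 [199. 195.] [ 0.579 -0.012  0.   ]
top timer 0.82 [133. 162.] [0.656 0.157 0.115]
top spice_jar 0.55 [308. 176.] [ 0.64  -0.336  0.   ]
top drawer_floor 0.63 [159. 186.] [0.6   0.106 0.018]
scene drawer_box 0.81 [209. 185.] [0.625 0.127 0.   ]
scene handle_bar 0.57 [237. 193.] [ 0.543 -0.064  0.085]
scene handle_bar 0.46 [305. 253.] [ 0.397 -0.406  0.085]
scene trigger_plate 0.45 [235. 189.] [ 0.558 -0.043  0.085]
scene tape 0.86 [399. 305.] [ 0.411 -0.706  0.012]
scene tape 0.83 [306. 250.] [ 0.479 -
[... 707 characters left out ...]
  , -0.509, -0.   ]), 'ft_force': array([ 0.257, -0.13 ,  0.122]), 'moment': array([ 0.007, -0.013,  0.042]), 'gripper_force': np.float64(0.0), 'grip_width': np.float64(0.085)} 0.0187
{'K': array([[298.77764307,   0.        , 279.03827234],
       [  0.        , 298.77764307, 213.7679164 ],
       [  0.        ,   0.        ,   1.        ]]), 'T_tool_cam': array([[ 9.92334242e-04, -9.47871760e-01, -3.18650501e-01,
         8.11049907e-02],
       [ 9.99999397e-01,  1.09027048e-03, -1.28990704e-04,
        -1.29284610e-03],
       [ 4.69681880e-04, -3.18650181e-01,  9.47872271e-01,
        -1.40592512e-01],
       [ 0.00000000e+00,  0.00000000e+00,  0.00000000e+00,
         1.00000000e+00]])}
```

```bash
cd pics; python3 -c "
import cv2,numpy as np
a=cv2.imread('top0.png');b=cv2.imread('scene0.png')
cv2.imwrite('a.png',cv2.resize(a[110:310,60:480],None,fx=1.9,fy=1.9,interpolation=2)); cv2.imwrite('b.png',cv2.resize(b[110:340,100:440],None,fx=2.3,fy=2.3,interpolation=2))"
```

```text
(no output)
```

View pics/a.png

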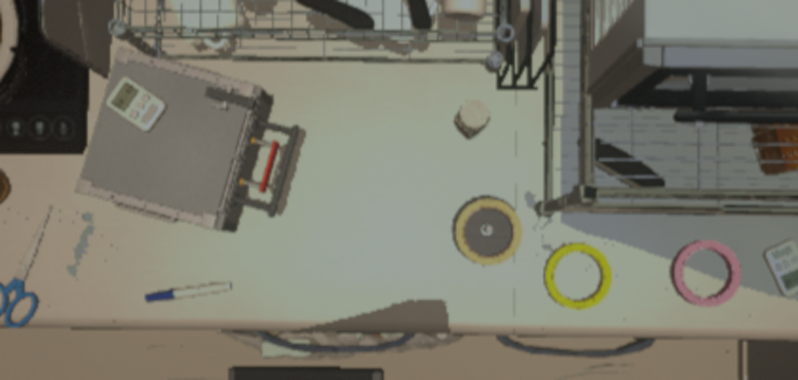

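View pics/b.png

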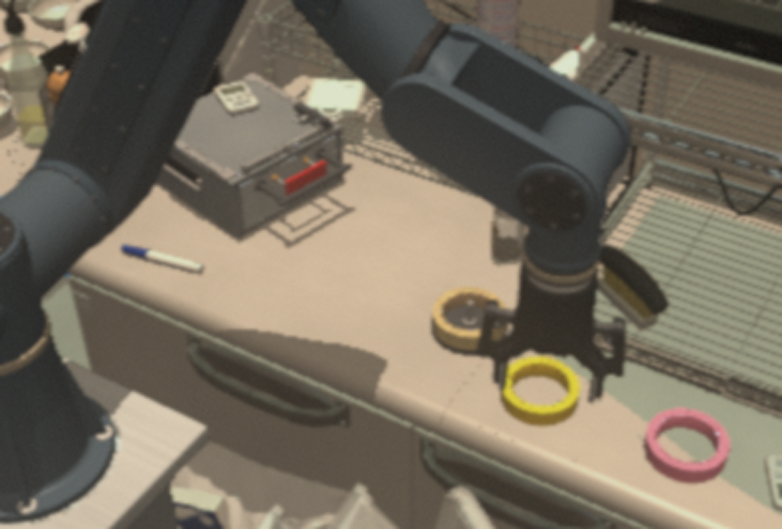

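The top view shows the box with its front facing right (world −y, yaw ≈ 76°). The cream tape is on its stand near crop (487,230), and the yellow and pink rings further right are the look-alikes. The arm isn't blocking the bar and red trigger at about (270,165). I'll move above the handle.

```bash
cat >> h.py <<'E'
def heading(s): 
    x=R.from_rotvec(s['tcp_rot']).as_matrix()[:,0]; return np.degrees(np.arctan2(x[1],x[0]))
def plan(p,hd=None,step=.04):
    "tilt+yaw first to tool-down heading hd, then a straight shift to p"
    s=manip.get_state(); M=R.from_rotvec(s['tcp_rot'])
    h=np.radians(heading(s) if hd is None else hd)
    x=np.array([np.cos(h),np.sin(h),0]);z=np.array([0,0,-1.]);G=R.from_matrix(np.array([x,np.cross(z,x),z]).T)
    tw=np.degrees((M.inv()*G).as_rotvec()); d=G.as_matrix().T@(np.array(p)-s['tcp_pos'])
    print('twist',np.round(tw,2),'rows>=',np.ceil(np.linalg.norm(tw)/7),'| shift',np.round(d,4),'rows>=',np.ceil(np.linalg.norm(d)/step))
E
python3 -c "
from h import *
plan([.55,-.06,.25],-14)"
```

```text
twist [-0.    0.   32.67] rows>= 5.0 | shift [ 0.2108 -0.6009 -0.0187] rows>= 16.0
```

arm_command(
  moves=[
    {"offset": [0,0,-0.004],"twist": [0,0,6.5]},
    {"offset": [0,0,-0.004],"twist": [0,0,6.5]},
    {"offset": [0,0,-0.004],"twist": [0,0,6.5]},
    {"offset": [0,0,-0.004],"twist": [0,0,6.5]},
    {"offset": [0,0,-0.003],"twist": [0,0,6.7]},
    {"offset": [0.0124,-0.0353,0]},
    {"offset": [0.0124,-0.0353,0]},
    {"offset": [0.0124,-0.0353,0]},
    {"offset": [0.0124,-0.0353,0]},
    {"offset": [0.0124,-0.0353,0]},
    {"offset": [0.0124,-0.0353,0]},
    {"offset": [0.0124,-0.0353,0]},
  ],
  grip=0,
)

```text
invalid input
```

arm_command(
  moves=[
    {"offset": [0.0124,-0.0353,0]},
    {"offset": [0.0124,-0.0353,0]},
    {"offset": [0.0124,-0.0353,0]},
    {"offset": [0.0124,-0.0353,0]},
    {"offset": [0.0124,-0.0353,0]},
    {"offset": [0.0124,-0.0353,0]},
    {"offset": [0.0124,-0.0353,0]},
    {"offset": [0.0124,-0.0353,0]},
    {"offset": [0.0124,-0.0353,0]},
    {"offset": [0.0124,-0.0353,0]},
    {"offset": [0,0,0]},
    {"offset": [0,0,0]},
  ],
)

```text
invalid input
```

Run:
```python
from h import *
s,im=snap('wrist','w1.png')
print(s['tcp_pos'],heading(s),s['clock'],s['qpos'])
for k,z in dict(handle_bar=.085,trigger_plate=.085,keeper_bar=.1185).items():
    for r in models.pinpoint('wrist',k)[:2]: print(k,round(r['score'],2),np.round(r['xy'],1),np.round(atz('wrist',r['xy'],z,s),4))
```

```text
[ 0.20005411 -0.59209001  0.23128912] 18.666566694721325 1.1 [-1.42351661e+00  5.27532957e-01  1.43270314e+00  1.37949782e-06
  1.18140193e+00 -1.78513856e-01]
```

View pics/w1.png

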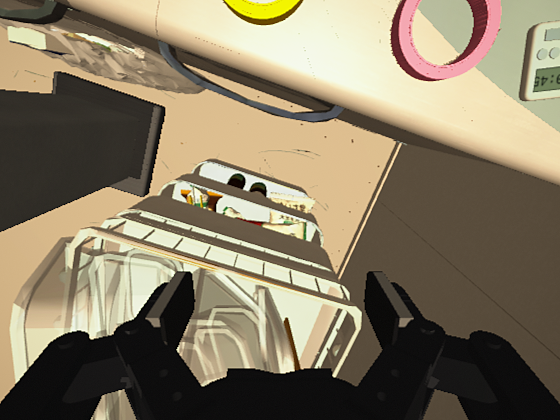

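The calls were refused, so the arm hasn't moved. This picture is the start view, with the fingers at the bottom and the rings at the top. I'll give both fields in every row.

arm_command(
  moves=[
    {"offset": [0,0,-0.004],"twist": [0,0,6.5]},
    {"offset": [0,0,-0.004],"twist": [0,0,6.5]},
    {"offset": [0,0,-0.004],"twist": [0,0,6.5]},
    {"offset": [0,0,-0.004],"twist": [0,0,6.5]},
    {"offset": [0,0,-0.003],"twist": [0,0,6.7]},
    {"offset": [0.0124,-0.0353,0],"twist": [0,0,0]},
    {"offset": [0.0124,-0.0353,0],"twist": [0,0,0]},
    {"offset": [0.0124,-0.0353,0],"twist": [0,0,0]},
    {"offset": [0.0124,-0.0353,0],"twist": [0,0,0]},
    {"offset": [0.0124,-0.0353,0],"twist": [0,0,0]},
    {"offset": [0.0124,-0.0353,0],"twist": [0,0,0]},
    {"offset": [0.0124,-0.0353,0],"twist": [0,0,0]},
  ],
  grip=0,
)

```text
clock: 2.3
tcp_pos: [0.3449, -0.3719, 0.2505]
tcp_rot: [3.118, -0.384, 0.001]
ft_force: [-0.6, 0.7, 0.9]
grip_width: 0.0856
gripper_force: 0.0
```

arm_command(
  moves=[
    {"offset": [0.0124,-0.0353,0],"twist": [0,0,0]},
    {"offset": [0.0124,-0.0353,0],"twist": [0,0,0]},
    {"offset": [0.0124,-0.0353,0],"twist": [0,0,0]},
    {"offset": [0.0124,-0.0353,0],"twist": [0,0,0]},
    {"offset": [0.0124,-0.0353,0],"twist": [0,0,0]},
    {"offset": [0.0124,-0.0353,0],"twist": [0,0,0]},
    {"offset": [0.0124,-0.0353,0],"twist": [0,0,0]},
    {"offset": [0.0124,-0.0353,0],"twist": [0,0,0]},
    {"offset": [0.0124,-0.0353,0],"twist": [0,0,0]},
    {"offset": [0.0124,-0.0353,0],"twist": [0,0,0]},
    {"offset": [0,0,0],"twist": [0,0,0]},
    {"offset": [0,0,0],"twist": [0,0,0]},
  ],
)

```text
clock: 3.3
tcp_pos: [0.5508, -0.0592, 0.2502]
tcp_rot: [3.119, -0.377, 0.0]
ft_force: [-0.5, 0.2, -0.3]
grip_width: 0.0857
gripper_force: 0.0
```

```bash
cat > m.py <<'E'
from h import *
import sys
s,im=snap('wrist',sys.argv[1])
print(s['tcp_pos'],heading(s),s['clock'],s['qpos'])
for k,z in dict(handle_bar=.085,trigger_plate=.085,keeper_bar=.1185,tape=.012,tape_stand=0).items():
    for r in models.pinpoint('wrist',k)[:2]: print(k,round(r['score'],2),np.round(r['xy'],1),np.round(atz('wrist',r['xy'],z,s),4))
E
python3 m.py w2.png
```

```text
[ 0.55077559 -0.0592168   0.25023148] -13.789771084544945 3.3 [-3.08730870e-01  4.09191870e-01  1.59070856e+00 -2.37225835e-04
  1.14147149e+00  1.50284111e+00]
handle_bar 0.96 [273.7 190.7] [ 0.5555 -0.0539  0.085 ]
trigger_plate 0.61 [251.8 191.4] [ 0.5602 -0.0313  0.085 ]
keeper_bar 0.59 [149.3 106.5] [0.661  0.0291 0.1185]
tape 0.71 [520.8 186.1] [ 0.4678 -0.361   0.012 ]
tape_stand 0.93 [514.7 178.5] [ 0.4753 -0.362   0.    ]
```

View pics/w2.png

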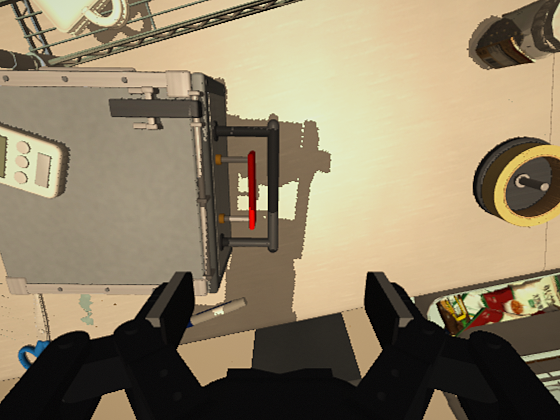

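The wrist view shows the bar upright at column 274 (rows 118–250), the red plate at (252,190), and the hook at top left, so the bar is parallel to tool x. The measured bar-to-plate gap fits the 22 mm given. I'll preclose and descend to just above, then check.

```bash
python3 -c "
from h import *
plan([.5579,-.0442,.13],-13.8)"
```

```text
twist [ 0.01  0.01 -0.36] rows>= 1.0 | shift [ 0.0038 -0.0195  0.1204] rows>= 4.0
```

arm_command(
  moves=[
    {"offset": [0.001,-0.005,0.03],"twist": [0,0,0]},
    {"offset": [0.001,-0.005,0.03],"twist": [0,0,0]},
    {"offset": [0.001,-0.005,0.03],"twist": [0,0,0]},
    {"offset": [0.001,-0.0045,0.03],"twist": [0,0,0]},
    {"offset": [0,0,0],"twist": [0,0,0]},
    {"offset": [0,0,0],"twist": [0,0,0]},
    {"offset": [0,0,0],"twist": [0,0,0]},
  ],
  grip=0.5,
)

```text
clock: 4.18
tcp_pos: [0.5595, -0.0441, 0.1316]
tcp_rot: [3.117, -0.385, 0.003]
ft_force: [-0.4, -0.2, 0.5]
grip_width: 0.0427
gripper_force: 0.0
```

```bash
python3 m.py w3.png
```

```text
[ 0.55953199 -0.04408463  0.13158536] -14.08756654072707 4.1833 [-2.77639099e-01  5.78447230e-01  1.68638907e+00 -1.60674431e-04
  8.74699276e-01  1.53913474e+00]
handle_bar 0.61 [294.3 238. ] [ 0.5574 -0.0537  0.085 ]
trigger_plate 0.98 [261.9 240.9] [ 0.5607 -0.0317  0.085 ]
trigger_plate 0.29 [294.7 240. ] [ 0.5559 -0.0536  0.085 ]
```

View pics/w3.png

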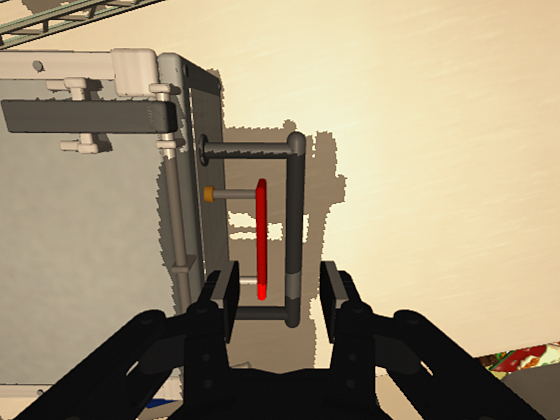

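The bar is at column 294 and the plate at 262, with the fingers straddling both: front pad right of the bar, rear pad between plate and panel. The offset of about 10 mm is as planned, so I'm descending.

arm_command(
  moves=[
    {"offset": [-0.001,0,0.013],"twist": [0,0,0]},
    {"offset": [0,0,0.013],"twist": [0,0,0]},
    {"offset": [0,0,0.013],"twist": [0,0,0]},
    {"offset": [0,0,0.013],"twist": [0,0,0]},
    {"offset": [0,0,0.012],"twist": [0,0,0]},
    {"offset": [0,0,0],"twist": [0,0,0]},
    {"offset": [0,0,0],"twist": [0,0,0]},
  ],
)

```text
clock: 5.07
tcp_pos: [0.5581, -0.043, 0.0667]
tcp_rot: [3.118, -0.384, 0.001]
ft_force: [-0.2, -0.4, 0.3]
grip_width: 0.0426
gripper_force: 0.0
```

arm_command(
  moves=[
    {"offset": [0,-0.002,0],"twist": [0,0,0]},
    {"offset": [0,-0.002,0],"twist": [0,0,0]},
    {"offset": [0,-0.002,0],"twist": [0,0,0]},
    {"offset": [0,0,0],"twist": [0,0,0]},
  ],
)

```text
clock: 5.4
tcp_pos: [0.5595, -0.0379, 0.067]
tcp_rot: [3.116, -0.382, 0.002]
ft_force: [-1.8, -5.6, 2.1]
grip_width: 0.0425
gripper_force: 2.3
```

arm_command(
  moves=[
    {"offset": [0,-0.001,0],"twist": [0,0,0]},
    {"offset": [0,-0.001,0],"twist": [0,0,0]},
    {"offset": [0,0,0],"twist": [0,0,0]},
  ],
)

```text
clock: 5.65
tcp_pos: [0.5598, -0.0367, 0.0671]
tcp_rot: [3.116, -0.382, 0.001]
ft_force: [-2.8, -6.8, 1.9]
grip_width: 0.0426
gripper_force: 3.3
```

arm_command(
  moves=[
    {"offset": [0,-0.001,0],"twist": [0,0,0]},
    {"offset": [0,-0.001,0],"twist": [0,0,0]},
    {"offset": [0,-0.001,0],"twist": [0,0,0]},
    {"offset": [0,0,0],"twist": [0,0,0]},
  ],
)

```text
clock: 5.98
tcp_pos: [0.5605, -0.0346, 0.0673]
tcp_rot: [3.115, -0.381, 0.001]
ft_force: [-3.0, -10.9, 5.1]
grip_width: 0.0426
gripper_force: 4.6
```

arm_command(
  moves=[
    {"offset": [0,-0.001,0],"twist": [0,0,0]},
    {"offset": [0,-0.001,0],"twist": [0,0,0]},
    {"offset": [0,0,0],"twist": [0,0,0]},
  ],
)

```text
clock: 6.23
tcp_pos: [0.5609, -0.0341, 0.0676]
tcp_rot: [3.113, -0.379, 0.001]
ft_force: [-4.9, -16.4, 5.8]
grip_width: 0.0424
gripper_force: 6.8
```

arm_command(
  moves=[
    {"offset": [0,-0.001,0],"twist": [0,0,0]},
    {"offset": [0,0,0],"twist": [0,0,0]},
  ],
)

```text
clock: 6.4
tcp_pos: [0.561, -0.0338, 0.0677]
tcp_rot: [3.112, -0.379, 0.001]
ft_force: [-6.3, -18.7, 6.7]
grip_width: 0.0426
gripper_force: 7.9
```

arm_command(
  moves=[
    {"offset": [0,-0.001,0],"twist": [0,0,0]},
    {"offset": [0,-0.001,0],"twist": [0,0,0]},
    {"offset": [0,0,0],"twist": [0,0,0]},
  ],
)

```text
clock: 6.65
tcp_pos: [0.5613, -0.0331, 0.0681]
tcp_rot: [3.11, -0.377, 0.001]
ft_force: [-8.3, -23.6, 9.1]
grip_width: 0.0425
gripper_force: 10.1
```

arm_command(
  moves=[
    {"offset": [0,0.001,0],"twist": [0,0,0]},
    {"offset": [0,0,0],"twist": [0,0,0]},
  ],
  grip=0.55,
)

```text
clock: 6.82
tcp_pos: [0.5611, -0.0339, 0.0684]
tcp_rot: [3.11, -0.378, 0.001]
ft_force: [-7.4, -19.9, 11.7]
grip_width: 0.0387
gripper_force: 10.5
```

arm_command(
  moves=[
    {"offset": [0,0.001,0],"twist": [0,0,0]},
    {"offset": [0,0.0005,0],"twist": [0,0,0]},
  ],
  grip=0.6,
)

```text
clock: 6.98
tcp_pos: [0.5606, -0.036, 0.0688]
tcp_rot: [3.109, -0.377, 0.001]
ft_force: [-8.3, -19.8, 13.8]
grip_width: 0.0346
gripper_force: 10.9
```

arm_command(
  moves=[
    {"offset": [0,0.001,0],"twist": [0,0,0]},
    {"offset": [0,0.001,0],"twist": [0,0,0]},
  ],
  grip=0.65,
)

```text
clock: 7.15
tcp_pos: [0.5602, -0.038, 0.0692]
tcp_rot: [3.109, -0.377, 0.001]
ft_force: [-8.6, -18.0, 16.2]
grip_width: 0.0302
gripper_force: 14.7
```

arm_command(
  moves=[
    {"offset": [0,0.0005,-0.001],"twist": [0,0,0]},
    {"offset": [0,0.0005,-0.001],"twist": [0,0,0]},
  ],
  grip=0.7,
)

```text
clock: 7.32
tcp_pos: [0.5597, -0.0398, 0.0698]
tcp_rot: [3.108, -0.376, 0.001]
ft_force: [-6.3, -24.4, -0.8]
grip_width: 0.0261
gripper_force: 18.5
```

arm_command(
  moves=[
    {"offset": [0,0.001,-0.001],"twist": [0,0,0]},
    {"offset": [0,0.0005,-0.001],"twist": [0,0,0]},
  ],
  grip=0.75,
)

```text
clock: 7.48
tcp_pos: [0.5591, -0.0418, 0.0703]
tcp_rot: [3.108, -0.376, -0.001]
ft_force: [-5.3, -26.6, -11.9]
grip_width: 0.0215
gripper_force: 20.5
```

arm_command(
  moves=[
    {"offset": [0,0.001,0.001],"twist": [0,0,0]},
    {"offset": [0,0,0],"twist": [0,0,0]},
    {"offset": [0,0,0],"twist": [0,0,0]},
  ],
  grip=1,
)

```text
clock: 7.73
tcp_pos: [0.5587, -0.0435, 0.0703]
tcp_rot: [3.106, -0.376, -0.001]
ft_force: [-8.3, -30.8, 3.4]
grip_width: 0.0169
gripper_force: 60.0
```

arm_command(
  moves=[
    {"offset": [0,0.002,0],"twist": [0,0,0]},
    {"offset": [0,0.003,0],"twist": [0,0,0]},
    {"offset": [0,0.003,0],"twist": [0,0,0]},
    {"offset": [0,0.004,0],"twist": [0,0,0]},
    {"offset": [0,0.004,0],"twist": [0,0,0]},
    {"offset": [0,0.004,0],"twist": [0,0,0]},
  ],
)

```text
clock: 8.23
tcp_pos: [0.5559, -0.0544, 0.0702]
tcp_rot: [-3.118, 0.384, -0.004]
ft_force: [1.7, 1.9, 4.6]
grip_width: 0.0167
gripper_force: 63.2
```

arm_command(
  moves=[
    {"offset": [0,0.008,0],"twist": [0,0,0]},
    {"offset": [0,0.012,0],"twist": [0,0,0]},
    {"offset": [0,0.014,0],"twist": [0,0,0]},
    {"offset": [0,0.014,0],"twist": [0,0,0]},
    {"offset": [0,0.014,0],"twist": [0,0,0]},
    {"offset": [0,0.014,0],"twist": [0,0,0]},
    {"offset": [0,0.014,0],"twist": [0,0,0]},
    {"offset": [0,0.014,0],"twist": [0,0,0]},
    {"offset": [0,0.014,0],"twist": [0,0,0]},
    {"offset": [0,0.012,0],"twist": [0,0,0]},
    {"offset": [0,0.008,0],"twist": [0,0,0]},
    {"offset": [0,0.004,0],"twist": [0,0,0]},
  ],
)

```text
clock: 9.23
tcp_pos: [0.5204, -0.1927, 0.0701]
tcp_rot: [3.118, -0.384, 0.001]
ft_force: [-2.0, 1.8, 7.8]
grip_width: 0.0172
gripper_force: 63.1
```

arm_command(
  moves=[
    {"offset": [0,0.003,0],"twist": [0,0,0]},
    {"offset": [0,0.003,0],"twist": [0,0,0]},
    {"offset": [0,0.003,0],"twist": [0,0,0]},
    {"offset": [0,0.003,0],"twist": [0,0,0]},
    {"offset": [0,0.003,0],"twist": [0,0,0]},
    {"offset": [0,0,0],"twist": [0,0,0]},
  ],
)

```text
clock: 9.73
tcp_pos: [0.5172, -0.2051, 0.0701]
tcp_rot: [-3.116, 0.385, -0.001]
ft_force: [1.1, 5.5, 8.1]
grip_width: 0.0168
gripper_force: 64.1
```

arm_command(
  moves=[
    {"offset": [0,0.002,0],"twist": [0,0,0]},
    {"offset": [0,0,0],"twist": [0,0,0]},
    {"offset": [0,0,0],"twist": [0,0,0]},
  ],
)

```text
clock: 9.98
tcp_pos: [0.5171, -0.2051, 0.0701]
tcp_rot: [-3.113, 0.384, -0.002]
ft_force: [3.9, 10.6, 7.8]
grip_width: 0.0171
gripper_force: 64.6
```

arm_command(
  moves=[
    {"offset": [0,-0.003,0],"twist": [0,0,0]},
    {"offset": [0,-0.003,0],"twist": [0,0,0]},
    {"offset": [0,-0.003,0],"twist": [0,0,0]},
    {"offset": [0,-0.003,0],"twist": [0,0,0]},
    {"offset": [0,0,0],"twist": [0,0,0]},
  ],
  grip=0.5,
)

```text
clock: 10.4
tcp_pos: [0.5189, -0.1964, 0.0691]
tcp_rot: [-3.118, 0.383, 0.001]
ft_force: [0.4, -0.3, -0.1]
grip_width: 0.0427
gripper_force: 0.0
```

arm_command(
  moves=[
    {"offset": [0,0,-0.015],"twist": [0,0,0]},
    {"offset": [0,0,-0.03],"twist": [0,0,0]},
    {"offset": [0,0,-0.04],"twist": [0,0,0]},
    {"offset": [0,0,-0.04],"twist": [0,0,0]},
    {"offset": [0,0,0],"twist": [0,0,-6.9]},
    {"offset": [0,0,0],"twist": [0,0,-6.9]},
    {"offset": [0,0,0],"twist": [0,0,-6.9]},
    {"offset": [0,0,0],"twist": [0,0,-6.9]},
    {"offset": [0,0,0],"twist": [0,0,-6.9]},
    {"offset": [0,0,0],"twist": [0,0,-6.9]},
    {"offset": [0,0,0],"twist": [0,0,-6.9]},
    {"offset": [0,0,0],"twist": [0,0,-6.9]},
  ],
)

```text
clock: 11.4
tcp_pos: [0.5188, -0.1973, 0.1942]
tcp_rot: [-2.938, -1.112, 0.001]
ft_force: [-0.1, -0.1, 0.0]
grip_width: 0.0428
gripper_force: 0.0
```

arm_command(
  moves=[
    {"offset": [0,0,0],"twist": [0,0,-6.9]},
    {"offset": [0,0,0],"twist": [0,0,-6.9]},
    {"offset": [0,0,0],"twist": [0,0,-6.9]},
    {"offset": [0,0,0],"twist": [0,0,-6.9]},
    {"offset": [0,0,0],"twist": [0,0,-7.1]},
    {"offset": [-0.035,-0.009,0],"twist": [0,0,0]},
    {"offset": [-0.035,-0.009,0],"twist": [0,0,0]},
    {"offset": [-0.035,-0.009,0],"twist": [0,0,0]},
    {"offset": [-0.035,-0.009,0],"twist": [0,0,0]},
    {"offset": [-0.035,-0.009,0],"twist": [0,0,0]},
    {"offset": [0,0,0],"twist": [0,0,0]},
    {"offset": [0,0,0],"twist": [0,0,0]},
  ],
  grip=0.67,
)

```text
clock: 12.4
tcp_pos: [0.4316, -0.3578, 0.1941]
tcp_rot: [-2.482, -1.926, -0.0]
ft_force: [0.5, -0.2, 0.2]
grip_width: 0.0282
gripper_force: 0.0
```

Run:
```python
from h import *
s,im=snap('wrist','w4.png')
print(s['tcp_pos'],heading(s),s['clock'],s['grip_width'],s['qpos'])
for k,z in dict(tape=.012,tape_stand=0).items():
    for r in models.pinpoint('wrist',k)[:2]: print(k,round(r['score'],2),np.round(r['xy'],1),np.round(atz('wrist',r['xy'],z,s),4))
# circle fit of the tape's top ring (z=.037) from the outline of its mask
for r in models.cut_out('wrist','tape')[:2]:
    m=r['mask'].astype(np.uint8); c=max(cv2.findContours(m,cv2.RETR_EXTERNAL,cv2.CHAIN_APPROX_NONE)[0],key=len)[:,0]
    print('mask',r['score'],r['rect'])
    P=np.array([atz('wrist',p,.037,s)[:2] for p in c]); print('circ top z',cv2.minEnclosingCircle(P.astype(np.float32)))
s,_=snap('top','top1.png'); 
for k,z in dict(handle_bar=.085,drawer_floor=.018,tape=.012).items():
    for r in models.pinpoint('top',k)[:1]: print('top',k,round(r['score'],2),np.round(r['xy'],1),np.round(atz('top',r['xy'],z),4))
t=cv2.imread('pics/top1.png')
cv2.imwrite('pics/c4.png',np.hstack([cv2.resize(cv2.imread('pics/w4.png'),(448,336)),cv2.resize(t[130:298,80:256],(352,336))]))
```

```text
[ 0.43157791 -0.35777977  0.19413885] 75.6137733132663 12.4 0.028201560809493844 [-8.91559783e-01  4.88389294e-01  1.63462739e+00  1.31949030e-04
  1.01866917e+00 -6.40541973e-01]
tape_stand 0.91 [315.6 183.7] [ 0.4723 -0.3615  0.    ]
mask 0.97 [249.5, 264.2, 311.4, 345.6]
circ top z ((0.4085685908794403, -0.4861708879470825), 0.055731285363435745)
mask 0.6 [270.8, 140.3, 371.3, 237.9]
circ top z ((0.471577912569046, -0.3607231378555298), 0.05256488919258118)
top handle_bar 0.74 [264.2 212.6] [ 0.5233 -0.211   0.085 ]
top tape 0.92 [428.8 251.9] [ 0.42   -0.6952  0.012 ]
```

View pics/c4.png

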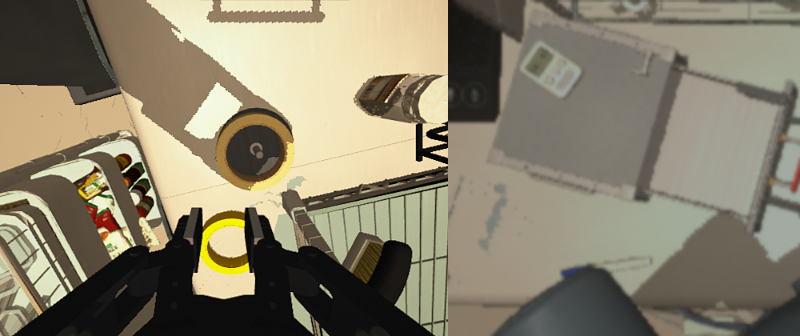

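The left image shows the cream tape round the post at (255,150) and the yellow ring between the fingers further off. The circle fit gives R = 52.6 mm, which matches the tape. The right image shows the drawer fully out. I'm descending towards the near wall of the tape.

arm_command(
  moves=[
    {"offset": [0.002,-0.0015,0.033],"twist": [0,0,0]},
    {"offset": [0.002,-0.0015,0.033],"twist": [0,0,0]},
    {"offset": [0.002,-0.0015,0.033],"twist": [0,0,0]},
    {"offset": [0.001,-0.0015,0.033],"twist": [0,0,0]},
    {"offset": [0,0,0],"twist": [0,0,0]},
    {"offset": [0,0,0],"twist": [0,0,0]},
  ],
)

```text
clock: 13.3
tcp_pos: [0.4282, -0.3462, 0.0611]
tcp_rot: [-2.474, -1.93, 0.0]
ft_force: [0.3, -0.6, 0.7]
grip_width: 0.0276
gripper_force: 0.0
```

Run:
```python
from h import *
s,im=snap('wrist','w5.png')
print(s['tcp_pos'],heading(s),s['clock'],s['grip_width'])
for r in models.cut_out('wrist','tape')[:2]:
    m=r['mask'].astype(np.uint8); c=max(cv2.findContours(m,cv2.RETR_EXTERNAL,cv2.CHAIN_APPROX_NONE)[0],key=len)[:,0]
    P=np.array([atz('wrist',p,.037,s)[:2] for p in c]); print(r['score'],r['rect'],'circ',cv2.minEnclosingCircle(P.astype(np.float32)))
for r in models.pinpoint('wrist','tape')[:2]: print(round(r['score'],2),np.round(r['xy'],1),np.round(atz('wrist',r['xy'],.012,s),4))
```

```text
[ 0.42815043 -0.34615021  0.06106517] 75.91378052979682 13.3 0.0276433703817979
0.89 [256.2, 351.6, 318.1, 373.5] circ ((0.412348210811615, -0.4248916506767273), 0.02260410599410534)
0.71 [275.6, 177.2, 438.7, 320.2] circ ((0.47180673480033875, -0.35777583718299866), 0.053045570850372314)
```

View pics/w5.png

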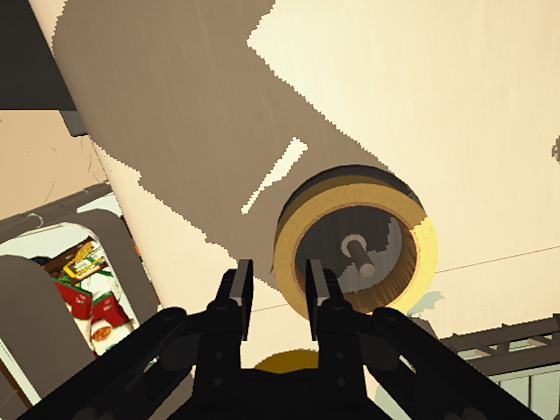

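The fingers straddle the near wall of the tape (wall at about column 284), and the post at (360,260) is clear. I'm descending and closing.

arm_command(
  moves=[
    {"offset": [-0.001,0,0.015],"twist": [0,0,0]},
    {"offset": [-0.001,0,0.015],"twist": [0,0,0]},
    {"offset": [0,0,0.009],"twist": [0,0,0]},
    {"offset": [0,0,0.004],"twist": [0,0,0]},
    {"offset": [0,0,0],"twist": [0,0,0]},
    {"offset": [0,0,0],"twist": [0,0,0]},
  ],
)

```text
clock: 13.95
tcp_pos: [0.4286, -0.3499, 0.0201]
tcp_rot: [2.477, 1.93, 0.0]
ft_force: [0.0, -0.7, -0.1]
grip_width: 0.0281
gripper_force: 0.0
```

arm_command(
  moves=[
    {"offset": [0,0,0],"twist": [0,0,0]},
    {"offset": [0,0,0],"twist": [0,0,0]},
    {"offset": [0,0,0],"twist": [0,0,0]},
    {"offset": [0,0,0],"twist": [0,0,0]},
  ],
  grip=1,
)

```text
clock: 14.28
tcp_pos: [0.4287, -0.3502, 0.0204]
tcp_rot: [2.476, 1.93, -0.0]
ft_force: [-0.8, -0.2, 6.8]
grip_width: 0.012
gripper_force: 61.0
```

arm_command(
  moves=[
    {"offset": [0,0,-0.004],"twist": [0,0,0]},
    {"offset": [0,0,-0.01],"twist": [0,0,0]},
    {"offset": [0,0,-0.015],"twist": [0,0,0]},
    {"offset": [0,0,-0.022],"twist": [0,0,0]},
    {"offset": [0,0,-0.026],"twist": [0,0,0]},
    {"offset": [0,0,-0.026],"twist": [0,0,0]},
    {"offset": [0,0,-0.026],"twist": [0,0,0]},
    {"offset": [0,0,-0.015],"twist": [0,0,0]},
    {"offset": [0,0,0],"twist": [0,0,0]},
  ],
)

```text
clock: 15.03
tcp_pos: [0.4297, -0.351, 0.1674]
tcp_rot: [2.471, 1.927, 0.0]
ft_force: [-0.0, -0.8, -0.7]
grip_width: 0.012
gripper_force: 60.7
```

arm_command(
  moves=[
    {"offset": [0.015,0.001,0],"twist": [0,0,0]},
    {"offset": [0.025,0.001,0],"twist": [0,0,0]},
    {"offset": [0.032,0.001,0],"twist": [0,0,0]},
    {"offset": [0.032,0.001,0],"twist": [0,0,0]},
    {"offset": [0.032,0.001,0],"twist": [0,0,0]},
    {"offset": [0.032,0.001,0],"twist": [0,0,0]},
    {"offset": [0.032,0.0005,0],"twist": [0,0,0]},
    {"offset": [0.032,0,0],"twist": [0,0,0]},
    {"offset": [0.03,0,0],"twist": [0,0,0]},
    {"offset": [0.02,0,0],"twist": [0,0,0]},
    {"offset": [0.015,0,0],"twist": [0,0,0]},
    {"offset": [0,0,0],"twist": [0,0,0]},
  ],
)

```text
clock: 16.03
tcp_pos: [0.5053, -0.0588, 0.1616]
tcp_rot: [-2.47, -1.933, 0.003]
ft_force: [0.5, -0.1, -1.0]
grip_width: 0.0121
gripper_force: 60.8
```

Run:
```python
from h import *
s,im=snap('wrist','w6.png')
print(s['tcp_pos'],heading(s),s['clock'],s['grip_width'],s['gripper_force'],s['ft_force'])
for k,z in dict(drawer_floor=.018,tape=s['tcp_pos'][2]-.0084,keeper_bar=.1185,handle_bar=.085).items():
    for r in models.pinpoint('wrist',k)[:1]: print(k,round(r['score'],2),np.round(r['xy'],1),np.round(atz('wrist',r['xy'],z,s),4))
s2,t=snap('scene')
for k,z in dict(handle_bar=.085,drawer_floor=.018,tape=s['tcp_pos'][2]-.0084).items():
    for r in models.pinpoint('scene',k)[:1]: print('scene',k,round(r['score'],2),np.round(r['xy'],1),np.round(atz('scene',r['xy'],z),4))
w=cv2.imread('pics/w6.png')
cv2.imwrite('pics/c6.png',np.hstack([cv2.resize(w,(448,336)),cv2.resize(t[100:268,140:316,::-1],(352,336))]))
```

```text
[ 0.50528537 -0.05876815  0.16160544] 76.08472667776736 16.0333 0.012094817229342159 60.77265633910429 [ 0.50369636 -0.13071828 -1.01464635]
drawer_floor 0.91 [327.9 190.6] [ 0.5523 -0.0586  0.018 ]
keeper_bar 0.92 [525.   41.2] [0.6618 0.026  0.1185]
scene handle_bar 0.86 [269.3 210.9] [ 0.5139 -0.2108  0.085 ]
scene drawer_floor 0.78 [240.7 210.3] [ 0.5379 -0.0782  0.018 ]
scene tape 0.69 [400.  307.3] [ 0.2758 -0.7343  0.1532]
```

View pics/c6.png

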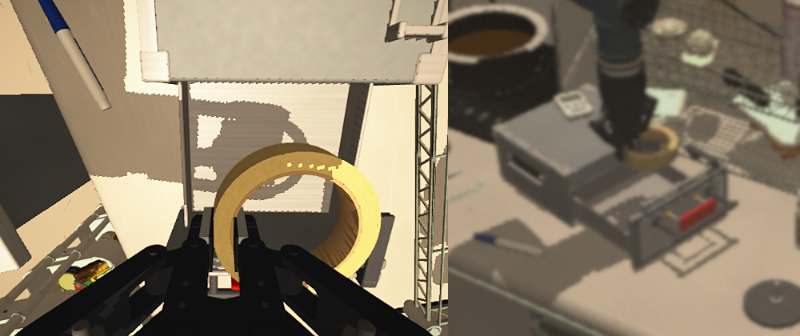

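The left image shows the tape held over the open tub, with the box's front edge at row 83. The right image agrees, and the drawer is empty and fully out. The position checks out against the geometry, with the tape centre about 83 mm behind the panel, so I'm lowering.

arm_command(
  moves=[
    {"offset": [-0.004,0.0015,0.01],"twist": [0,0,0]},
    {"offset": [-0.004,0.0015,0.015],"twist": [0,0,0]},
    {"offset": [0,0,0.018],"twist": [0,0,0]},
    {"offset": [0,0,0.018],"twist": [0,0,0]},
    {"offset": [0,0,0.018],"twist": [0,0,0]},
    {"offset": [0,0,0.016],"twist": [0,0,0]},
    {"offset": [0,0,0.012],"twist": [0,0,0]},
    {"offset": [0,0,0.008],"twist": [0,0,0]},
    {"offset": [0,0,0.005],"twist": [0,0,0]},
    {"offset": [0,0,0],"twist": [0,0,0]},
    {"offset": [0,0,0],"twist": [0,0,0]},
  ],
)

```text
clock: 17.4
tcp_pos: [0.5082, -0.0718, 0.0433]
tcp_rot: [2.478, 1.931, 0.0]
ft_force: [-0.2, -0.2, -1.3]
grip_width: 0.012
gripper_force: 60.8
```

arm_command(
  moves=[
    {"offset": [0,0,0.003],"twist": [0,0,0]},
    {"offset": [0,0,0.003],"twist": [0,0,0]},
    {"offset": [0,0,0.002],"twist": [0,0,0]},
    {"offset": [0,0,0],"twist": [0,0,0]},
    {"offset": [0,0,0],"twist": [0,0,0]},
  ],
)

```text
clock: 17.82
tcp_pos: [0.508, -0.0715, 0.0354]
tcp_rot: [2.478, 1.931, 0.0]
ft_force: [-0.1, -0.9, -0.7]
grip_width: 0.012
gripper_force: 60.8
```

arm_command(
  moves=[
    {"offset": [0,0,0.002],"twist": [0,0,0]},
    {"offset": [0,0,0.002],"twist": [0,0,0]},
    {"offset": [0,0,0.002],"twist": [0,0,0]},
    {"offset": [0,0,0],"twist": [0,0,0]},
    {"offset": [0,0,0],"twist": [0,0,0]},
  ],
)

```text
clock: 18.23
tcp_pos: [0.5078, -0.0715, 0.0291]
tcp_rot: [-2.478, -1.931, 0.0]
ft_force: [-0.1, -0.2, -0.4]
grip_width: 0.0117
gripper_force: 60.8
```

arm_command(
  moves=[
    {"offset": [0,0,0.001],"twist": [0,0,0]},
    {"offset": [0,0,0.001],"twist": [0,0,0]},
    {"offset": [0,0,0],"twist": [0,0,0]},
    {"offset": [0,0,0],"twist": [0,0,0]},
  ],
)

```text
clock: 18.57
tcp_pos: [0.508, -0.0715, 0.0273]
tcp_rot: [-2.478, -1.931, 0.0]
ft_force: [-0.4, -0.7, -0.2]
grip_width: 0.0121
gripper_force: 60.8
```

arm_command(
  moves=[
    {"offset": [0,0,0.001],"twist": [0,0,0]},
    {"offset": [0,0,0.001],"twist": [0,0,0]},
    {"offset": [0,0,0],"twist": [0,0,0]},
    {"offset": [0,0,0],"twist": [0,0,0]},
  ],
)

```text
clock: 18.9
tcp_pos: [0.5081, -0.0716, 0.0264]
tcp_rot: [2.477, 1.931, 0.001]
ft_force: [-1.1, -0.3, 7.2]
grip_width: 0.0121
gripper_force: 61.9
```

Contact is at the predicted height, so I'm releasing.

arm_command(
  moves=[
    {"offset": [0,0,0],"twist": [0,0,0]},
    {"offset": [0,0,0],"twist": [0,0,0]},
    {"offset": [0,0,0],"twist": [0,0,0]},
    {"offset": [0,0,0],"twist": [0,0,0]},
  ],
  grip=0.68,
)

```text
clock: 19.23
tcp_pos: [0.508, -0.0716, 0.0252]
tcp_rot: [-2.478, -1.931, 0.0]
ft_force: [-0.2, 0.1, -0.8]
grip_width: 0.0275
gripper_force: 0.0
```

arm_command(
  moves=[
    {"offset": [0,0,-0.005],"twist": [0,0,0]},
    {"offset": [0,0,-0.01],"twist": [0,0,0]},
    {"offset": [0,0,-0.02],"twist": [0,0,0]},
    {"offset": [0,0,-0.035],"twist": [0,0,0]},
    {"offset": [0,0,-0.04],"twist": [0,0,0]},
    {"offset": [0,0,-0.04],"twist": [0,0,0]},
    {"offset": [0,0,-0.03],"twist": [0,0,0]},
    {"offset": [0,0,0],"twist": [0,0,0]},
    {"offset": [0,0,0],"twist": [0,0,0]},
  ],
)

```text
clock: 19.98
tcp_pos: [0.5091, -0.0719, 0.2081]
tcp_rot: [2.474, 1.928, 0.005]
ft_force: [-0.5, 0.8, 0.0]
grip_width: 0.0271
gripper_force: 0.0
```

Run:
```python
from h import *
s,im=snap('wrist','w7.png')
print(s['tcp_pos'],heading(s),s['clock'])
for r in models.cut_out('wrist','tape')[:1]:
    m=r['mask'].astype(np.uint8); c=max(cv2.findContours(m,cv2.RETR_EXTERNAL,cv2.CHAIN_APPROX_NONE)[0],key=len)[:,0]
    P=np.array([atz('wrist',p,.043,s)[:2] for p in c]); print(r['score'],r['rect'],'circ',cv2.minEnclosingCircle(P.astype(np.float32)))
plan([.5184+.0029,-.2091+.0116,.2],-14)
```

```text
[ 0.50907829 -0.07188763  0.2080762 ] 75.87281696543333 19.9833
0.56 [272.7, 143.9, 369.5, 240.1] circ ((0.5493042469024658, -0.07936972379684448), 0.05237215384840965)
twist [-6.000e-02  5.000e-02  8.987e+01] rows>= 13.0 | shift [0.0444 0.1191 0.005 ] rows>= 4.0
```

View pics/w7.png

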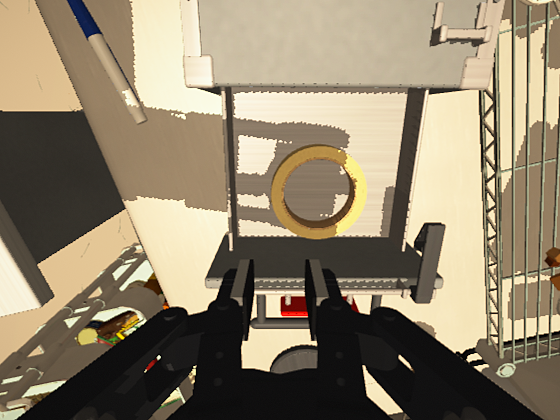

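The tape lies flat mid-drawer at about (320,190), clear of the walls, and the hook is at (428,262). Next I turn back and straddle the bar.

arm_command(
  moves=[
    {"offset": [0,0,0],"twist": [0,0,6.9]},
    {"offset": [0,0,0],"twist": [0,0,6.9]},
    {"offset": [0,0,0],"twist": [0,0,6.9]},
    {"offset": [0,0,0],"twist": [0,0,6.9]},
    {"offset": [0,0,0],"twist": [0,0,6.9]},
    {"offset": [0,0,0],"twist": [0,0,6.9]},
    {"offset": [0,0,0],"twist": [0,0,6.9]},
    {"offset": [0,0,0],"twist": [0,0,6.9]},
    {"offset": [0,0,0],"twist": [0,0,6.9]},
    {"offset": [0,0,0],"twist": [0,0,6.9]},
    {"offset": [0,0,0],"twist": [0,0,6.9]},
    {"offset": [0,0,0],"twist": [0,0,6.9]},
  ],
  grip=0.5,
)

```text
clock: 21.08
tcp_pos: [0.5065, -0.0711, 0.2031]
tcp_rot: [-3.134, 0.199, 0.008]
ft_force: [-0.1, -0.0, -0.9]
grip_width: 0.0428
gripper_force: 0.0
```

arm_command(
  moves=[
    {"offset": [0,0,0],"twist": [0,0,7.1]},
    {"offset": [0.011,0.03,0],"twist": [0,0,0]},
    {"offset": [0.011,0.03,0],"twist": [0,0,0]},
    {"offset": [0.011,0.03,0],"twist": [0,0,0]},
    {"offset": [0.011,0.029,0.01],"twist": [0,0,0]},
    {"offset": [0,0,0.03],"twist": [0,0,0]},
    {"offset": [0,0,0.03],"twist": [0,0,0]},
    {"offset": [0,0,0],"twist": [0,0,0]},
    {"offset": [0,0,0],"twist": [0,0,0]},
  ],
)

```text
clock: 21.83
tcp_pos: [0.5195, -0.1964, 0.1324]
tcp_rot: [-3.114, 0.384, 0.012]
ft_force: [0.5, 0.3, 0.1]
grip_width: 0.0426
gripper_force: 0.0
```

```bash
python3 m.py w8.png
```

```text
[ 0.51945949 -0.19639537  0.13242996] -14.0543248737328 21.8333 [-5.62710974e-01  5.74127436e-01  1.69312152e+00  3.61296362e-05
  8.82745008e-01  1.25336709e+00]
handle_bar 0.74 [297.4 237.4] [ 0.5165 -0.2078  0.085 ]
trigger_plate 0.61 [263.  238.6] [ 0.5213 -0.1848  0.085 ]
keeper_bar 0.62 [296.7 237.1] [ 0.5315 -0.209   0.1185]
tape_stand 0.91 [461.8 204.7] [ 0.4746 -0.3636  0.    ]
```

arm_command(
  moves=[
    {"offset": [0,0,0.015],"twist": [0,0,0]},
    {"offset": [0,0,0.015],"twist": [0,0,0]},
    {"offset": [0,0,0.015],"twist": [0,0,0]},
    {"offset": [0,0,0.015],"twist": [0,0,0]},
    {"offset": [0,0,0.005],"twist": [0,0,0]},
    {"offset": [0,0,0],"twist": [0,0,0]},
    {"offset": [0,-0.001,0],"twist": [0,0,0]},
    {"offset": [0,-0.001,0],"twist": [0,0,0]},
    {"offset": [0,-0.001,0],"twist": [0,0,0]},
    {"offset": [0,-0.001,0],"twist": [0,0,0]},
    {"offset": [0,-0.001,0],"twist": [0,0,0]},
    {"offset": [0,-0.002,0],"twist": [0,0,0]},
  ],
)

```text
clock: 23.13
tcp_pos: [0.5241, -0.1915, 0.071]
tcp_rot: [3.117, -0.384, 0.003]
ft_force: [-0.2, -2.4, 1.7]
grip_width: 0.0426
gripper_force: 0.8
```

arm_command(
  moves=[
    {"offset": [0,-0.003,0],"twist": [0,0,0]},
    {"offset": [0,-0.005,0],"twist": [0,0,0]},
    {"offset": [0,-0.006,0],"twist": [0,0,0]},
    {"offset": [0,-0.006,0],"twist": [0,0,0]},
    {"offset": [0,-0.006,0],"twist": [0,0,0]},
    {"offset": [0,-0.006,0],"twist": [0,0,0]},
    {"offset": [0,-0.006,0],"twist": [0,0,0]},
    {"offset": [0,-0.006,0],"twist": [0,0,0]},
    {"offset": [0,-0.006,0],"twist": [0,0,0]},
    {"offset": [0,-0.006,0],"twist": [0,0,0]},
    {"offset": [0,-0.006,0],"twist": [0,0,0]},
    {"offset": [0,-0.006,0],"twist": [0,0,0]},
  ],
)

```text
clock: 24.13
tcp_pos: [0.5401, -0.1243, 0.0703]
tcp_rot: [-3.118, 0.384, 0.0]
ft_force: [2.8, -1.6, -0.0]
grip_width: 0.0427
gripper_force: 1.0
```

arm_command(
  moves=[
    {"offset": [0,-0.006,0],"twist": [0,0,0]},
    {"offset": [0,-0.006,0],"twist": [0,0,0]},
    {"offset": [0,-0.006,0],"twist": [0,0,0]},
    {"offset": [0,-0.006,0],"twist": [0,0,0]},
    {"offset": [0,-0.006,0],"twist": [0,0,0]},
    {"offset": [0,-0.005,0],"twist": [0,0,0]},
    {"offset": [0,-0.004,0],"twist": [0,0,0]},
    {"offset": [0,-0.003,0],"twist": [0,0,0]},
    {"offset": [0,-0.003,0],"twist": [0,0,0]},
    {"offset": [0,-0.003,0],"twist": [0,0,0]},
    {"offset": [0,-0.003,0],"twist": [0,0,0]},
    {"offset": [0,-0.003,0],"twist": [0,0,0]},
  ],
)

```text
clock: 25.13
tcp_pos: [0.5529, -0.0723, 0.0703]
tcp_rot: [-3.118, 0.384, 0.001]
ft_force: [0.4, -2.0, -0.1]
grip_width: 0.043
gripper_force: 0.9
```

arm_command(
  moves=[
    {"offset": [0,-0.002,0],"twist": [0,0,0]},
    {"offset": [0,-0.002,0],"twist": [0,0,0]},
    {"offset": [0,-0.002,0],"twist": [0,0,0]},
    {"offset": [0,-0.002,0],"twist": [0,0,0]},
    {"offset": [0,-0.002,0],"twist": [0,0,0]},
    {"offset": [0,-0.002,0],"twist": [0,0,0]},
    {"offset": [0,-0.002,0],"twist": [0,0,0]},
    {"offset": [0,-0.002,0],"twist": [0,0,0]},
    {"offset": [0,-0.002,0],"twist": [0,0,0]},
    {"offset": [0,-0.002,0],"twist": [0,0,0]},
  ],
)

```text
clock: 25.97
tcp_pos: [0.5574, -0.0551, 0.0702]
tcp_rot: [3.115, -0.381, -0.002]
ft_force: [-2.3, -10.5, -0.5]
grip_width: 0.0425
gripper_force: 5.3
```

Now riding up the ramp. I'll go on slowly.

arm_command(
  moves=[
    {"offset": [0,-0.0015,0],"twist": [0,0,0]},
    {"offset": [0,-0.0015,0],"twist": [0,0,0]},
    {"offset": [0,-0.0015,0],"twist": [0,0,0]},
    {"offset": [0,-0.0015,0],"twist": [0,0,0]},
    {"offset": [0,-0.0015,0],"twist": [0,0,0]},
    {"offset": [0,-0.0015,0],"twist": [0,0,0]},
    {"offset": [0,-0.0015,0],"twist": [0,0,0]},
    {"offset": [0,-0.0015,0],"twist": [0,0,0]},
  ],
)

```text
clock: 26.63
tcp_pos: [0.5587, -0.0493, 0.0701]
tcp_rot: [3.107, -0.373, -0.006]
ft_force: [-10.4, -34.8, -0.6]
grip_width: 0.0431
gripper_force: 18.0
```

arm_command(
  moves=[
    {"offset": [0,-0.001,0],"twist": [0,0,0]},
    {"offset": [0,-0.001,0],"twist": [0,0,0]},
    {"offset": [0,-0.001,0],"twist": [0,0,0]},
    {"offset": [0,-0.001,0],"twist": [0,0,0]},
    {"offset": [0,-0.001,0],"twist": [0,0,0]},
    {"offset": [0,-0.001,0],"twist": [0,0,0]},
  ],
)

```text
clock: 27.13
tcp_pos: [0.5619, -0.0374, 0.0702]
tcp_rot: [3.116, -0.382, -0.001]
ft_force: [-0.7, -8.6, -0.3]
grip_width: 0.0428
gripper_force: 4.5
```

arm_command(
  moves=[
    {"offset": [0,-0.001,0],"twist": [0,0,0]},
    {"offset": [0,-0.001,0],"twist": [0,0,0]},
    {"offset": [0,-0.001,0],"twist": [0,0,0]},
    {"offset": [0,0,0],"twist": [0,0,0]},
  ],
)

```text
clock: 27.47
tcp_pos: [0.5626, -0.0346, 0.0702]
tcp_rot: [3.116, -0.382, -0.001]
ft_force: [-0.2, -8.4, -0.2]
grip_width: 0.0427
gripper_force: 4.2
```

arm_command(
  moves=[
    {"offset": [0,-0.001,0],"twist": [0,0,0]},
    {"offset": [0,-0.001,0],"twist": [0,0,0]},
    {"offset": [0,-0.001,0],"twist": [0,0,0]},
    {"offset": [0,0,0],"twist": [0,0,0]},
    {"offset": [0,0,0],"twist": [0,0,0]},
  ],
)

```text
clock: 27.88
tcp_pos: [0.5632, -0.0325, 0.0702]
tcp_rot: [3.114, -0.381, -0.002]
ft_force: [-2.7, -11.0, -0.3]
grip_width: 0.0424
gripper_force: 5.7
```

arm_command(
  moves=[
    {"offset": [0,-0.001,0],"twist": [0,0,0]},
    {"offset": [0,-0.001,0],"twist": [0,0,0]},
    {"offset": [0,-0.001,0],"twist": [0,0,0]},
    {"offset": [0,0,0],"twist": [0,0,0]},
  ],
)

```text
clock: 28.22
tcp_pos: [0.5631, -0.0323, 0.0701]
tcp_rot: [3.11, -0.377, -0.004]
ft_force: [-4.8, -21.7, 0.7]
grip_width: 0.0428
gripper_force: 10.7
```

arm_command(
  moves=[
    {"offset": [0,-0.001,0],"twist": [0,0,0]},
    {"offset": [0,-0.001,0],"twist": [0,0,0]},
    {"offset": [0,0,0],"twist": [0,0,0]},
    {"offset": [0,0,0],"twist": [0,0,0]},
  ],
)

```text
clock: 28.55
tcp_pos: [0.5631, -0.0321, 0.0701]
tcp_rot: [3.108, -0.376, -0.005]
ft_force: [-7.1, -26.3, 0.3]
grip_width: 0.0428
gripper_force: 13.8
```

It's at the inner stop with 27 N. I'll back off slowly and check where it stays.

arm_command(
  moves=[
    {"offset": [0,0.0015,0],"twist": [0,0,0]},
    {"offset": [0,0.0015,0],"twist": [0,0,0]},
    {"offset": [0,0.0015,0],"twist": [0,0,0]},
    {"offset": [0,0.0015,0],"twist": [0,0,0]},
    {"offset": [0,0.0015,0],"twist": [0,0,0]},
    {"offset": [0,0,0],"twist": [0,0,0]},
  ],
)

```text
clock: 29.05
tcp_pos: [0.5627, -0.0343, 0.0702]
tcp_rot: [3.116, -0.383, -0.001]
ft_force: [-1.0, -8.9, 0.3]
grip_width: 0.0428
gripper_force: 4.4
```

arm_command(
  moves=[
    {"offset": [0,0.0015,0],"twist": [0,0,0]},
    {"offset": [0,0.0015,0],"twist": [0,0,0]},
    {"offset": [0,0.0015,0],"twist": [0,0,0]},
    {"offset": [0,0.001,0],"twist": [0,0,0]},
    {"offset": [0,0.001,0],"twist": [0,0,0]},
    {"offset": [0,0,0],"twist": [0,0,0]},
    {"offset": [0,0,0],"twist": [0,0,0]},
  ],
)

```text
clock: 29.63
tcp_pos: [0.5614, -0.0383, 0.0703]
tcp_rot: [-3.118, 0.383, 0.001]
ft_force: [-0.7, -1.8, -0.7]
grip_width: 0.0427
gripper_force: 0.9
```

```bash
python3 m.py w9.png
```

```text
[ 0.56144494 -0.03829788  0.07027738] -14.024012186619773 29.6333 [-2.66718178e-01  6.78882642e-01  1.71528166e+00  1.71960171e-04
  7.47788448e-01  1.54871726e+00]
handle_bar 0.75 [308.  289.1] [ 0.5578 -0.0513  0.085 ]
trigger_plate 0.63 [265.6 289.1] [ 0.5628 -0.0314  0.085 ]
```

arm_command(
  moves=[
    {"offset": [0,0.0015,0],"twist": [0,0,0]},
    {"offset": [0,0.0015,0],"twist": [0,0,0]},
    {"offset": [0,0.0015,0],"twist": [0,0,0]},
    {"offset": [0,0,0],"twist": [0,0,0]},
    {"offset": [0,0,0],"twist": [0,0,0]},
  ],
)

```text
clock: 30.35
tcp_pos: [0.5604, -0.0429, 0.0703]
tcp_rot: [-3.118, 0.384, 0.0]
ft_force: [-0.6, -0.3, -1.0]
grip_width: 0.0426
gripper_force: 0.0
```

arm_command(
  moves=[
    {"offset": [0,0,-0.01],"twist": [0,0,0]},
    {"offset": [0,0,-0.02],"twist": [0,0,0]},
    {"offset": [0,0,-0.03],"twist": [0,0,0]},
    {"offset": [0,0,-0.04],"twist": [0,0,0]},
    {"offset": [0,0,-0.04],"twist": [0,0,0]},
    {"offset": [0,0.01,-0.02],"twist": [0,0,0]},
    {"offset": [0,0,0],"twist": [0,0,0]},
    {"offset": [0,0,0],"twist": [0,0,0]},
  ],
)

```text
clock: 31.02
tcp_pos: [0.5586, -0.0529, 0.2324]
tcp_rot: [3.117, -0.385, 0.006]
ft_force: [-0.1, 0.8, -0.2]
grip_width: 0.0423
gripper_force: 0.0
```

```bash
python3 m.py w10.png
```

```text
[ 0.55863688 -0.05293041  0.23238478] -14.068376964564603 31.0167 [-2.93688694e-01  4.38669323e-01  1.59649860e+00  1.99802812e-04
  1.10245946e+00  1.52255732e+00]
handle_bar 0.78 [282.2 200.9] [ 0.5559 -0.0549  0.085 ]
trigger_plate 0.62 [260.4 202.9] [ 0.5592 -0.0331  0.085 ]
keeper_bar 0.77 [152.5 117.3] [0.6592 0.0285 0.1185]
tape_stand 0.86 [529.2 184.7] [ 0.4769 -0.3604  0.    ]
```

View pics/w10.png

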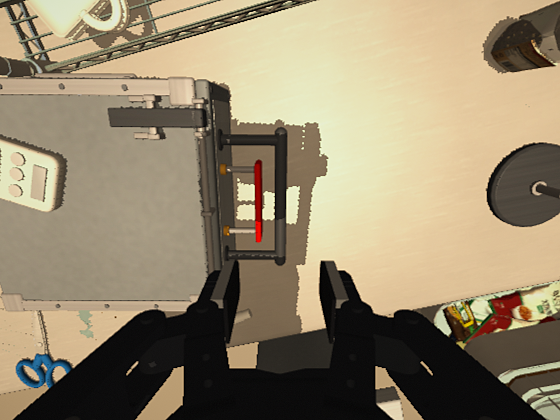

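The bar is back at (282,200), within about 1 mm of its shut position. The hook lies flat across the keeper just as it did at the start, and the timer and spindle stand haven't moved. I'm handing in.

```bash
python3 -c "
from h import *
print(job.sign_off())"
```

```text
the job is handed in; nothing more can be done
None
```

The tape is flat in the drawer and the drawer is pushed home, with its hook, as far as the last picture shows, back behind the keeper; I handed the job in at about 31 s and got no verdict back.

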